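# Offer a core insert up to its mould pocket

## Robot

A 7-joint arm with a two-finger parallel gripper is mounted at the origin on the work surface. World frame = base frame: x ahead of the robot, y to its left, z up, the work surface at z = 0. Lengths are in m, angles in rad, forces in N, time in s.
With the tool pointing down it reaches from about 0.4 to 0.875 m from the base axis. Payload 6.5 kg.
Tool frame: the origin (TCP) lies between the finger pads; the fingertips stand 8 mm ahead of it and the grasp point (between the pads) lies 11 mm behind it; z points along the fingers, y is the line along which they close (so a half turn about z gives the same grasp; the last joint's range is limited). The gripper opens to 85 mm and grips with 20 to 120 N. Pads are 22 mm wide; open, the fingers measure 114 mm over their backs; the gripper's body (76 mm by 85 mm) begins 54 mm behind the grasp point. The pads swing forward as they close: fully open they stand 13 mm farther back than shut.
Start: joints at [1.172, 0.536, -0.004, 1.538, 0.003, 1.067, -0.071], TCP at [0.212, -0.614, 0.239] pointing down, gripper open.
Joint ranges: [-2.7, 2.7], [-0.37, 2.16], [-1.27, 1.26], [0.24, 2.4], [-1.31, 4.45], [0.19, 1.91], [-2.76, 2.76]. Speed limits (rad/s): [2.39, 2.39, 3.14, 3.14, 3.14, 3.14, 3.14].

## Interface

Orientations are given as a rotation vector (axis times angle).
In Python, from station import read_state, get_image, get_calibration, job_done, look_for, spot_point gives the robot as it stands. The module is installed in compiled form; this text tells all that it offers.
- The arm moves only by the tool play_rows, never from a script. Its argument "moves" is a list that holds one entry, the list of rows, each a list of 5 numbers: the finger opening in mm, from 0 to 85.4, then the shift along the tool's x, y, z in units of 40 mm (1.0 is 40 mm), then the turn about the tool's z in units of 5 degrees (1.0 is 5 degrees). In form: [[[jaw, dx, dy, dz, spin], ...]]. A call has 1 to 20 rows; each row shifts and turns the commanded pose from where the row before left it, along the tool's axes as they then stand; what a row does not reach is not made up. A row lasts 1/12 s, in which the tool goes at most 41.7 mm and 7.16 degrees, less where a joint would pass 70% of its speed; a pose out of reach is approached as far as the arm can. A call is refused whole if a number of a shift passes 1 or a number of a turn 1, either way. A call with a gripper value outside its range is refused whole. The fingers move at their own pace and stop on an object; "newtons" is the grip in N (left out, the last holds). Time passes only in rows, so rows that do not move let the fingers close. It gives the time, the measured TCP pose, the force, the opening and the grip force at its end, in the units of the state.
- read_state(): the state, without advancing time (a new reading comes with each control period).
- get_image(name): name is "scene" or "top" or "wrist"; returns (picture, depth): 384x512x3 uint8, red, green, blue; 384x512 float32, m along the optical axis (not along the pixel's ray), 0 where there is no reading.
- get_calibration(name): a dict with "intrinsics" (3x3 intrinsics, pixels), "R" (3x3) and "t" (3): a world point X has camera coordinates R X + t; the wrist camera has in their place "T_tool_cam" (4x4, takes a point from camera to tool coordinates, whose origin is the TCP and whose axes are the flange's). Camera axes: x right, y down, z forward; pixel columns grow to the right and rows downward; lengths in m; the calibration is good to about 2 mm. The wrist camera is an equidistant fisheye: a pixel r from the principal point sees the ray r / f radians off the axis. A picture is of the moment at which its call begins: read the wrist's pose just before it. get_calibration takes no time and is no camera call.
- job_done(): hands the job in; it is judged then, once.
Trained networks look in the newest picture that a camera, given by its name, has taken for a name from the list of things; names that differ only in an ending like _2 or _b are one class to them, and where a whole thing is asked for, a point or a joint stands for the part that bears it (a point fixed in the world has none). Each returns a list of dicts, best first, with "p" (0 to 1); they miss things now and then, are a little off and sometimes report something else, mostly with a low value. They report only what shows in the picture. A call takes as long as a camera call. They do not tell look-alikes from the thing itself.
- look_for(camera, query): "rect" ([left, top, right, bottom] in pixels, round what is visible of it).
- spot_point(camera, query): "xy" ([column, row] in pixels: a listed point, or the origin of a listed thing).
The state is a dict: "clock": time; "q": joint angles; "qd": joint speeds; "joint_efforts": joint torques, N m; "tcp_pos": TCP position; "orientation": TCP orientation; "wrist_force": force on the tool from outside, world axes, zero at the start; "torque": the same for the moment, N m; "opening": finger opening in m; "grasp_force": force on a finger pad.
Only numpy, scipy, OpenCV 4.12 (cv2) and the standard library are available. Lean on these libraries where they do the work, as an engineer would, in place of code of your own. Each camera call takes 0.05 s, during which the arm holds its last target. There are 200 camera calls.

## Task

Pick up the loose rectangular steel core insert (the twin of the one already seated in the mould half) and carry it over the top of the plate that stands on edge, without the insert or the robot bumping that plate, the mould half or its guide pillars. Stop with the insert hovering about a centimetre above the mould's one empty pocket, upright, centred over the pocket and squared up with it, touching nothing but the gripper, and finish there still holding it steady: do not lower it in or let go. Leave the other things on the bench where they are.

Things in the scene. Friction and masses are not known exactly. Their poses are not given: they have to be found in the camera images.
- insert_mid (a point): Centre (half-way up, 27 mm above its underside) of the loose core insert: plain steel, 0.23 to 0.46 kg, standing upright on the bench. A rectangular foot 56 (its x) x 34 (its y) x 18 mm high carries a rectangular ridge 40 (x) x 20 (y) x 36 mm high, centred; 54 mm tall in all. Grasp the ridge across its 20 mm width (closing along y). It stands in one of three spots among a round core and a bushing. A half turn about z makes no difference.
- insert_foot (a point): Centre of the underside of the same insert's foot, same axes (z up).
- pocket_mouth (a point): Centre of the mouth of the mould's one empty pocket, level with the mould's top face (50 mm above the bench), x along the pocket's length, y across it, z up. The pocket is a rectangle 60 (x) x 38 (y) mm, 18 mm deep, its floor partly covered by a darker pad. It may be either of the two pockets. The loose insert belongs here with its x along the pocket's x; a half turn makes no difference.
- mould: Fixed steel mould half, a block 200 (x) x 190 (y) x 50 mm high; origin at the centre of its underside, z up. Its two alike pockets lie side by side, centred 32 mm either side of the origin along y. Four round guide pillars, 18 mm thick, rise 45 mm above the top face near the corners (x about -78, or -68 for one, and +78; y +-74 mm).
- seated: Twin of the loose insert, fixed in the other pocket (64 mm from the empty one): only its ridge, 40 x 20 mm, shows, rising 36 mm above the mould's top face. Origin at the centre of the underside of its foot, on the pocket floor.
- standing_plate: Fixed steel plate standing on edge between the insert and the mould: 300 (its x) x 30 (its y) x 120 mm high (z), origin at the centre of its underside. The insert is to be carried over its 120 mm high top.
- round_core: Bystander: round steel core, foot 42 mm across and 16 mm high with a round post 22 mm thick, 50 mm tall in all. Origin at the centre of its underside.
- bushing: Bystander: steel guide bushing, a ring 36 mm across and 40 mm tall, 21 mm bore. Origin at the centre of its underside.
- eyebolt: Bystander: steel eyebolt lying flat, 56 mm ring, 12 mm high, with a 30 mm shank along its x. Origin at the ring's centre.
- screwdriver: Bystander: screwdriver lying on the bench.
- hammer: Bystander: hammer lying on the bench, brass head.
- hexkeys: Bystander: set of hex keys in a yellow plastic holder 30 x 55 x 18 mm, keys reaching up to 90 mm along its x.
Things that resemble listed ones, but are neither listed nor needed, are in the scene too. What is shaped like the part that bears insert_mid but black or blue is not meant.

How it is judged:
On the way:
1. the insert is carried over the standing plate: its foot above the plate's top edge, within the plate's length, while crossing it (z of insert_foot in the frame of standing_plate above 0.12 m and x of insert_mid in the frame of standing_plate between -0.15 and 0.15 m and y of insert_mid in the frame of standing_plate between -0.04 and 0.04 m).
At the end, for the whole second after the job is handed in: Held still in the fingers (under 20 mm/s), tilted under 5 degrees, foot 3 to 20 mm above the mould's top, within 6 mm of the empty pocket's centre and 0.1 rad of its direction, not touching mould or seated twin; bystanders moved under 20 mm (z of insert_foot in the frame of pocket_mouth between 0.003 and 0.02 m and horizontal distance between insert_foot and pocket_mouth below 0.006 m and angle between the x axis of insert_foot and the x axis of pocket_mouth, either way round below 0.1 rad and angle between insert_foot's own z axis and vertical below 0.09 rad and contact force between the fingers and insert above 1 N and linear speed of insert below 0.02 m/s and contact force between insert and mould below 0.1 N and contact force between insert and seated below 0.1 N and distance of each of round_core, bushing, eyebolt, screwdriver, hammer, hexkeys from where it was at the start of the episode below 0.02 m); the arm keeps its last pose, push and grip.
It fails at once if the insert bumps the mould half, its pillars or the seated twin (contact force between insert and mould above 1 N or contact force between insert and seated above 1 N).
It fails at once if the insert bumps the standing plate (contact force between insert and standing_plate above 1 N).
It fails at once if the robot bumps the mould half, the seated twin or the standing plate (contact force between any of the arm, the fingers and mould above 2 N or contact force between any of the arm, the fingers and seated above 2 N or contact force between any of the arm, the fingers and standing_plate above 2 N).
It fails at once if a bystander is moved by more than 20 mm (distance of any of round_core, bushing, eyebolt, screwdriver, hammer, hexkeys from where it was at the start of the episode above 0.02 m).
It also fails if it takes over 38 s, if anything falls off the work surface, if the arm or the gripper's body presses on something with over 40 N, if the wrist force passes 120 N, or if a joint passes its speed limit or range.

## Working session

There is one attempt and no reset: what is moved stays moved. The work goes in short steps, Python scripts to look and compute and a tool call to move; the robot and the scene stay as the last step left them, time stands still between calls to the robot, and variables do not carry over. Pictures are saved under pics/ and viewed, at most 10 in all, crops included, and the job is handed in when it is done.

Besides the shell and the picture viewer there is one more tool, called after "Call:" by a JSON object that holds its "name" and its "arguments". play_rows: Moves the arm, as the interface text tells. Its arguments: {"type":"object","properties":{"moves":{"type":"array","items":{"type":"array","items":{"type":"array","items":{"type":"number"}}}},"newtons":{"type":"number"}},"required":["moves"]}

```bash
mkdir -p pics; cat > h.py <<'E'
import numpy as np, cv2
from station import *
from scipy.spatial.transform import Rotation as Rn
def px2w(cam,uv,d):
    c=get_calibration(cam);K=np.array(c["intrinsics"])
    p=np.array([(uv[0]-K[0,2])/K[0,0]*d,(uv[1]-K[1,2])/K[1,1]*d,d])
    return np.array(c["R"]).T@(p-np.array(c["t"]))
def onz(cam,uv,z):
    c=get_calibration(cam);R=np.array(c["R"]);o=-R.T@np.array(c["t"]);r=px2w(cam,uv,1.)-o
    return o+r*(z-o[2])/r[2]
def cloud(cam,d):
    c=get_calibration(cam);K=np.array(c["intrinsics"]);v,u=np.indices(d.shape)
    P=np.stack([(u-K[0,2])/K[0,0]*d,(v-K[1,2])/K[1,1]*d,d],-1)
    W=(P-np.array(c["t"]))@np.array(c["R"]); W[d==0]=np.nan; return W
E
python3 - <<'E'
from h import *
ims=[]
for c in("scene","top"):
    im,d=get_image(c);np.savez(c+".npz",im=im,d=d)
    cv2.imwrite(f"pics/{c}0.png",cv2.resize(im[:,:,::-1],(800,600),interpolation=cv2.INTER_CUBIC))
    print(c,get_calibration(c))
    for q in("insert_mid","pocket_mouth","seated","standing_plate","mould","round_core","bushing"):
        print(q,[(np.round(r["xy"]),round(r["p"],2)) for r in spot_point(c,q)][:4])
s=read_state();print(s)
E
```

```text
scene {'intrinsics': array([[380.86354906,   0.        , 257.50210655],
       [  0.        , 380.86354906, 197.69839258],
       [  0.        ,   0.        ,   1.        ]]), 'R': array([[ 0.11309136,  0.99356775,  0.0057859 ],
       [ 0.85369984, -0.09418852, -0.51217683],
       [-0.50833741,  0.06286219, -0.85886053]]), 't': array([-0.0067928 , -0.46821927,  1.25642257])}
insert_mid [(array([237., 172.]), 0.97), (array([237., 213.]), 0.94), (array([193., 138.]), 0.77), (array([235., 134.]), 0.72)]
pocket_mouth [(array([360., 180.]), 0.73), (array([202., 171.]), 0.24)]
seated [(array([386., 191.]), 0.83)]
standing_plate [(array([269., 202.]), 0.61), (array([359., 179.]), 0.37)]
mould [(array([373., 189.]), 0.71)]
round_core [(array([148., 203.]), 0.64)]
bushing []
top {'intrinsics': array([[392.83384308,   0.        , 251.36284066],
       [  0.        , 392.83384308, 189.29934131],
       [  0.        ,   0.        ,   1.        ]]), 'R': array([[-0.0102685 , -0.99993581,  0.00478952],
       [-0.98252994,  0.00919944, -0.18587709],
       [ 0.1858211 , -0.00661453, -0.98256133]
[... 479 characters left out ...]
)]
{'clock': 0.8, 'q': array([ 1.17175686,  0.53640284, -0.00442961,  1.53788966,  0.00261226,
        1.06730052, -0.07123275]), 'qd': array([-0.00028191,  0.00042695, -0.00073929, -0.00021149, -0.00102072,
        0.00176685,  0.00078364]), 'joint_efforts': array([-2.71293993e-04, -5.83288836e+01,  1.04739983e+00, -2.59432036e+01,
        1.23298538e-02,  1.67523282e-03,  4.75964714e-05]), 'tcp_pos': array([ 0.21238683, -0.61431915,  0.23929181]), 'orientation': array([ 3.09816901e+00,  5.20465632e-01, -3.51984528e-05]), 'wrist_force': array([-0.03213041,  0.30682916,  0.29108825]), 'torque': array([ 0.01886662, -0.06301421,  0.03242874]), 'grasp_force': 0.0, 'opening': 0.0854780888932702}
```

View pics/top0.png

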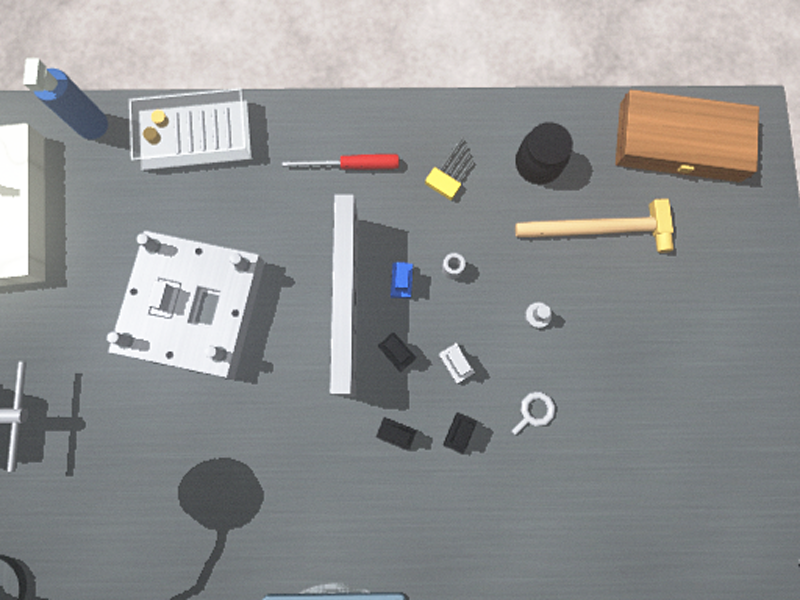

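View pics/scene0.png

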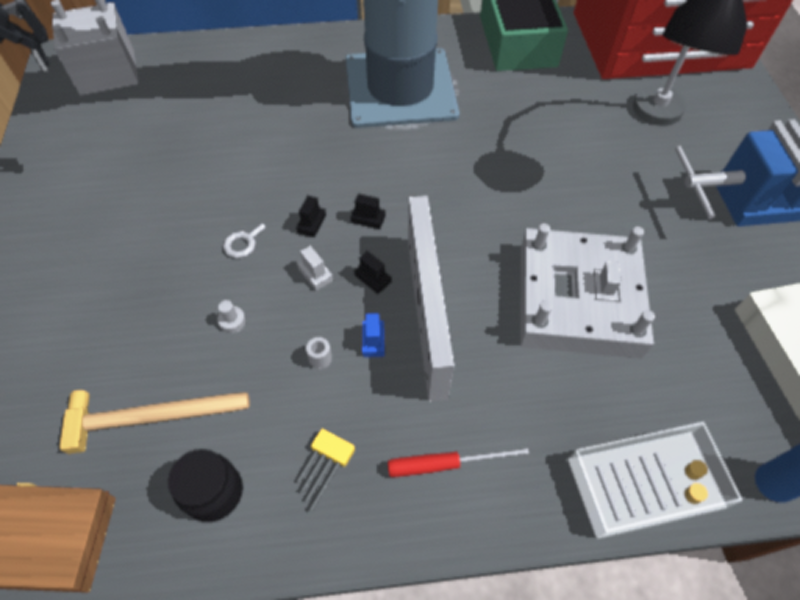

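The steel piece at top (457,363) in 800 px, scene (313,267), is the loose insert. The look-alikes are black at top (396,352), (397,433) and (460,433), and blue at (402,279). The empty pocket is the plate-side one, top (205,306). Next I get poses from depth and a close crop.

```bash
cat > m.py <<'E'
from h import *
def rect(P):
    (c,s,a)=cv2.minAreaRect((P[:,:2]*1000).astype(np.float32));return np.round(c,1),np.round(s,1),round(a,2)
crops=[]
for cam,uv in(("top",(292,232)),("scene",(200,171))):
    z=np.load(cam+".npz");im,d=z["im"],z["d"];W=cloud(cam,d)
    u,v=uv;crops.append(cv2.resize(im[v-35:v+35,u-35:u+35,::-1],(390,390)))
    c0=onz(cam,uv,.027);print(cam,c0)
    r=np.hypot(W[...,0]-c0[0],W[...,1]-c0[1])
    bright=im.min(-1)>100
    print(" bench z",np.nanmedian(W[...,2][(r<.09)&(r>.06)]))
    for lo,hi in((.010,.0215),(.048,.060)):
        P=W[(r<.045)&(W[...,2]>lo)&(W[...,2]<hi)];print(" ins",lo,len(P),P.mean(0).round(4),rect(P))
    mo=onz(cam,{"top":(123,197),"scene":(373,189)}[cam],.05)
    r=np.hypot(W[...,0]-mo[0],W[...,1]-mo[1])
    m=((r<.17)&(abs(W[...,2]-.05)<.008)).astype(np.uint8)
    P=W[m>0];print(" mould",mo,P[:,2].mean(),len(P),rect(P))
    P=W[(r<.07)&(W[...,2]>.078)&(W[...,2]<.092)];print(" seated ridge",P.mean(0),rect(P))
    P=W[(r<.07)&(W[...,2]<.042)];print(" pocket floor",P.mean(0),rect(P))
    P=W[(r<.17)&(W[...,2]>.09)&(W[...,2]<.1)];_,l,_,cc=cv2.connectedComponentsWithStats(((r<.17)&(W[...,2]>.088)&(W[...,2]<.1)).astype(np.uint8)) 
    print(" pillars",[W[l==i].mean(0).round(3) for i in range(1,_) if (l==i).sum()>8])
    P=W[(abs(W[...,2]-.12)<.006)&(np.abs(W[...,1]-(c0[1]+mo[1])/2)<.15)&(np.abs(W[...,0]-c0[0])<.25)];print(" plate",P.mean(0),rect(P))
cv2.imwrite("pics/crop.png",np.hstack(crops))
E
python3 m.py
```

```text
top [ 0.45611277 -0.1949882   0.027     ]
 bench z -0.00046990831182496846
 ins 0.01 144 [ 0.4538 -0.1926  0.0171] (array([ 456.5, -196. ]), array([55.5, 34.2]), 30.4)
 ins 0.048 141 [ 0.4563 -0.1957  0.0533] (array([ 456.5, -196. ]), array([39.6, 20.1]), 30.69)
 mould [0.54445859 0.22173814 0.05      ] 0.049387686120784716 5309 (array([554.1, 235.6]), array([192.6, 200.1]), 77.36)
 seated ridge [0.56017658 0.26542883 0.08474343] (array([560.5, 265.8]), array([22.3, 39.7]), 77.58)
 pocket floor [0.54925823 0.21021862 0.03275577] (array([555.2, 237.3]), array([96.2, 59.4]), 77.05)Traceback (most recent call last):
  File "m.py", line 21, in <module>
    print(" pillars",[W[l==i].mean(0).round(3) for i in range(1,_) if (l==i).sum()>8])
                                                        ~~~~~^^^^^
TypeError: only integer scalar arrays can be converted to a scalar index
```

```bash
sed -i 's/;_,l,_,cc=cv2.connectedComponentsWithStats(/;n,l=cv2.connectedComponents(/; s/range(1,_)/range(1,n)/' m.py; python3 m.py
cat >> h.py <<'E'
def tool(s):
    R=Rn.from_rotvec(s["orientation"]);return s["tcp_pos"],R
E
python3 - <<'E'
from h import *
p,R=tool(read_state());print(p,R.as_matrix().round(3))
E
```

```text
top [ 0.45611277 -0.1949882   0.027     ]
 bench z -0.00046990831182496846
 ins 0.01 144 [ 0.4538 -0.1926  0.0171] (array([ 456.5, -196. ]), array([55.5, 34.2]), 30.4)
 ins 0.048 141 [ 0.4563 -0.1957  0.0533] (array([ 456.5, -196. ]), array([39.6, 20.1]), 30.69)
 mould [0.54445859 0.22173814 0.05      ] 0.049387686120784716 5309 (array([554.1, 235.6]), array([192.6, 200.1]), 77.36)
 seated ridge [0.56017658 0.26542883 0.08474343] (array([560.5, 265.8]), array([22.3, 39.7]), 77.58)
 pocket floor [0.54925823 0.21021862 0.03275577] (array([555.2, 237.3]), array([96.2, 59.4]), 77.05)
 pillars [array([0.645, 0.289, 0.094]), array([0.613, 0.145, 0.094]), array([0.493, 0.323, 0.094]), array([0.471, 0.177, 0.094])]
 plate [ 0.55182599 -0.01972344  0.11941026] (array([556.4, -19.6]), array([ 30.4, 296.4]), 89.13)
scene [ 0.46209501 -0.19575024  0.027     ]
 bench z -0.0005237705144331309
 ins 0.01 125 [ 0.4689 -0.1945  0.0165] (array([ 457.7, -194.7]), array([58.4, 33.9]), 31.16)
 ins 0.048 114 [ 0.4587 -0.1942  0.0529] (array([ 457.6, -194.4]), array([41.8, 20.2]), 31.12)
 mould [0.57837788 0.22567901 0.05      ] 0.0496913788362391 4522 (array([553.8, 236.8]), array([191.4, 204.1]), 77.41)
 seated ridge [0.56356034 0.26629512 0.08500597] (array([562.2, 267.5]), array([20.6, 41.6]), 77.9)
 pocket floor [0.54004015 0.21069183 0.03335786] (array([543.4, 211.8]), array([62.8, 56.9]), 35.92)
 pillars [array([0.473, 0.179, 0.094]), array([0.496, 0.324, 0.094]), array([0.616, 0.146, 0.094]), array([0.648, 0.29 , 0.094])]
 plate [ 0.57182593 -0.01874705  0.11935246] (array([556.5, -18.2]), array([ 30.3, 302.1]), 89.19)
[ 0.21238683 -0.61431915  0.23929181] [[ 0.945  0.327 -0.   ]
 [ 0.327 -0.945 -0.   ]
 [-0.     0.    -1.   ]]
```

View pics/crop.png

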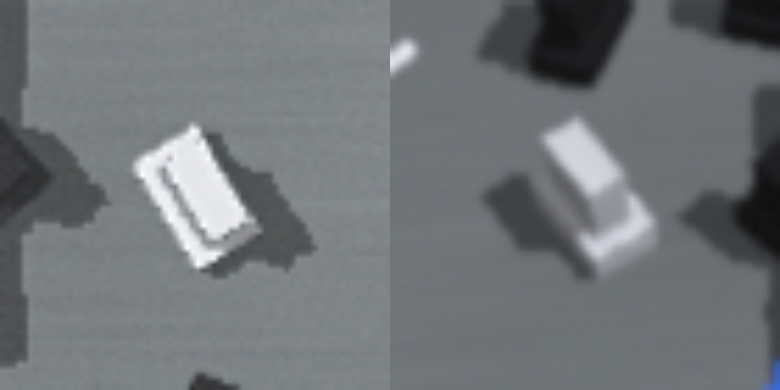

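The crop shows a plain steel insert on its own. It stands at about (457,-195) mm, axis 30.7°. The pocket centre is about (547,204.5) mm, axis -12.5°. Moving above the insert now.

Call:
{"name": "play_rows", "arguments": {"moves": [[[60, 0.65, -0.56, 0, 0], [60, 0.65, -0.56, 0, 0], [60, 0.65, -0.56, 0, 0], [60, 0.65, -0.56, 0, 0], [60, 0.65, -0.56, 0, 0], [60, 0.65, -0.56, 0, 0], [60, 0.65, -0.56, 0, 0], [60, 0.65, -0.56, 0, 0], [60, 0.65, -0.56, 0, 0], [60, 0.65, -0.56, 0, 0], [60, 0.65, -0.56, 0, 0], [60, 0.65, -0.56, 0, 0], [60, 0.65, -0.56, 0.5, 0], [60, 0.65, -0.56, 0.5, 0], [60, 0, 0, 0.5, -0.58], [60, 0, 0, 0.5, -0.58], [60, 0, 0, 0, -0.58], [60, 0, 0, 0, -0.58], [60, 0, 0, 0, 0], [60, 0, 0, 0, 0]]], "newtons": 50}}

```text
clock: 2.47
tcp_pos: [0.4541, -0.1991, 0.1594]
orientation: [3.03, 0.828, 0.001]
wrist_force: [-0.6, -0.7, -0.6]
opening: 0.0603
grasp_force: 0.0
```

```bash
cat >> h.py <<'E'
def go(x,y,z,th):
    s=read_state();p,R=tool(s);M=R.as_matrix();d=(M.T@(np.array([x,y,z])-p))
    t=np.degrees(np.arctan2(M[1,0],M[0,0]))
    print("t",s["clock"],"tcp",p.round(4),"th",t.round(2),"tilt",np.degrees(np.arccos(-M[2,2])).round(2),"units",(d/.04).round(3),"spin",((t-th)/5).round(3),"open",s["opening"],"grip",s["grasp_force"],"F",s["wrist_force"].round(2))
def wcloud():
    p,R=tool(read_state());im,d=get_image("wrist");c=get_calibration("wrist");K=np.array(c["intrinsics"]);T=np.array(c["T_tool_cam"])
    v,u=np.indices(d.shape);a=(u-K[0,2])/K[0,0];b=(v-K[1,2])/K[1,1];r=np.hypot(a,b)+1e-9
    k=np.tan(np.minimum(r,1.45))/r*d
    P=np.stack([a*k,b*k,d],-1)@T[:3,:3].T+T[:3,3];W=P@R.as_matrix().T+p;W[d==0]=np.nan
    return im,W
def rect(P):
    (c,s,a)=cv2.minAreaRect((P[:,:2]*1000).astype(np.float32));return np.round(c,1),np.round(s,1),round(a,2)
E
python3 - <<'E'
from h import *
go(.457,-.1952,.03,30.7)
im,W=wcloud();cv2.imwrite("pics/w1.png",im[:,:,::-1])
r=np.hypot(W[...,0]-.457,W[...,1]+.195)
for lo,hi in((.010,.0215),(.048,.060)):
    P=W[(r<.045)&(W[...,2]>lo)&(W[...,2]<hi)];print(len(P),P.mean(0).round(4),rect(P))
E
```

```text
t 2.4667 tcp [ 0.4541 -0.1991  0.1594] th 30.57 tilt 0.02 units [ 0.112 -0.049  3.236] spin -0.025 open 0.06032772394730843 grip 0.0 F [-0.62 -0.69 -0.59]
915 [ 0.4614 -0.1922  0.0182] (array([ 454.8, -195.7]), array([56.5, 34.1]), 30.85)
1119 [ 0.4556 -0.1955  0.0542] (array([ 454.9, -196.1]), array([40.5, 19.7]), 30.12)
```

View pics/w1.png

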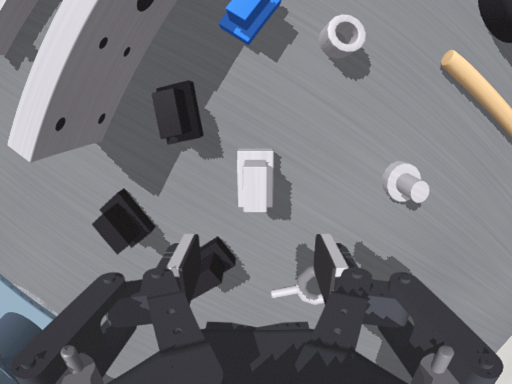

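The wrist view shows the insert at (255,180), square to the fingers. Descending and gripping.

Call:
{"name": "play_rows", "arguments": {"moves": [[[60, 0.04, -0.025, 0.4, 0], [60, 0.045, -0.025, 0.5, 0], [60, 0, 0, 0.5, 0], [60, 0, 0, 0.5, 0], [60, 0, 0, 0.5, 0], [60, 0, 0, 0.4, 0], [60, 0, 0, 0.3, 0], [60, 0, 0, 0.1, 0], [60, 0, 0, 0.03, 0], [60, 0, 0, 0, 0], [0, 0, 0, 0, 0], [0, 0, 0, 0, 0], [0, 0, 0, 0, 0], [0, 0, 0, 0, 0], [0, 0, 0, 0, 0], [0, 0, 0, 0, 0], [0, 0, 0, 0, 0], [0, 0, 0, 0, 0], [0, 0, 0, 0, 0], [0, 0, 0, 0, 0]]], "newtons": 60}}

```text
clock: 4.18
tcp_pos: [0.4564, -0.1958, 0.0309]
orientation: [3.029, 0.83, 0.001]
wrist_force: [-0.3, -1.1, 6.7]
opening: 0.0191
grasp_force: 59.8
```

```bash
python3 - <<'E'
from h import *
go(.456,-.1956,.2,30.7)
E
```

```text
t 4.1833 tcp [ 0.4564 -0.1958  0.0309] th 30.66 tilt 0.07 units [-2.000e-03 -5.000e-03 -4.228e+00] spin -0.008 open 0.01912161805069181 grip 59.78774070739746 F [-0.32 -1.14  6.66]
```

Gripped. Lifting 180 mm.

Call:
{"name": "play_rows", "arguments": {"moves": [[[0, 0, 0, -0.1, 0], [0, 0, 0, -0.2, 0], [0, 0, 0, -0.3, 0], [0, 0, 0, -0.45, 0], [0, 0, 0, -0.5, 0], [0, 0, 0, -0.5, 0], [0, 0, 0, -0.5, 0], [0, 0, 0, -0.5, 0], [0, 0, 0, -0.5, 0], [0, 0, 0, -0.45, 0], [0, 0, 0, -0.3, 0], [0, 0, 0, -0.2, 0], [0, 0, 0, 0, 0], [0, 0, 0, 0, 0]]], "newtons": 80}}

```text
clock: 5.35
tcp_pos: [0.4554, -0.1955, 0.2099]
orientation: [-3.03, -0.831, 0.001]
wrist_force: [-0.5, -0.4, -4.2]
opening: 0.0187
grasp_force: 78.5
```

```bash
python3 - <<'E'
from h import *
go(.547,.2045,.21,-12.5)
im,W=wcloud();cv2.imwrite("pics/w2.png",im[:,:,::-1])
p=read_state()["tcp_pos"];r=np.hypot(W[...,0]-p[0],W[...,1]-p[1])
P=W[(r<.05)&(W[...,2]>.1)];h=np.histogram(P[:,2],bins=np.arange(.16,.25,.004));print(h[0],h[1].round(3))
E
```

```text
t 5.35 tcp [ 0.4554 -0.1955  0.2099] th 30.67 tilt 0.02 units [ 7.071e+00 -7.433e+00 -3.000e-03] spin 8.633 open 0.01868063760983048 grip 78.49178552627563 F [-0.48 -0.38 -4.16]
[   0    0    0    0    0   83  116  125  176 1471   99  130  252  280
  315  338  352  468 3426  549  237  566] [0.16  0.164 0.168 0.172 0.176 0.18  0.184 0.188 0.192 0.196 0.2   0.204
 0.208 0.212 0.216 0.22  0.224 0.228 0.232 0.236 0.24  0.244 0.248]
```

View pics/w2.png

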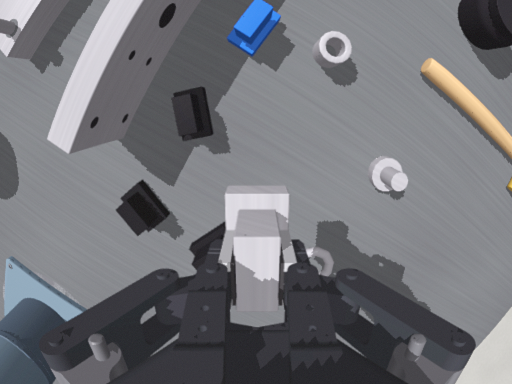

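The view shows the insert upright in the fingers at (257,250). Its foot is 30 mm below the TCP. Carrying it over the plate with the foot at about 180 mm.

Call:
{"name": "play_rows", "arguments": {"moves": [[[0, 0.2, -0.2, 0, 0], [0, 0.4, -0.42, 0, 0], [0, 0.56, -0.59, 0, 0], [0, 0.56, -0.59, 0, 0], [0, 0.56, -0.59, 0, 0], [0, 0.56, -0.59, 0, 0], [0, 0.56, -0.59, 0, 0], [0, 0.56, -0.59, 0, 0], [0, 0.56, -0.59, 0, 0], [0, 0.56, -0.59, 0, 0], [0, 0.56, -0.59, 0, 0], [0, 0.56, -0.59, 0, 0], [0, 0.4, -0.42, 0, 0], [0, 0.25, -0.28, 0, 0], [0, 0.2, -0.2, 0, 0], [0, 0, 0, 0, 0.4], [0, 0, 0, 0, 0.8], [0, 0, 0, 0, 0.9], [0, 0, 0, 0, 0.9], [0, 0, 0, 0, 0.9]]]}}

```text
clock: 7.07
tcp_pos: [0.5467, 0.2022, 0.2094]
orientation: [3.126, 0.297, -0.002]
wrist_force: [-0.2, 0.1, -4.6]
opening: 0.0189
grasp_force: 78.6
```

Call:
{"name": "play_rows", "arguments": {"moves": [[[0, 0, 0, 0, 0.9], [0, 0, 0, 0, 0.9], [0, 0, 0, 0, 0.9], [0, 0, 0, 0, 0.9], [0, 0, 0, 0, 0.7], [0, 0, 0, 0, 0.43], [0, 0, 0, 0, 0], [0, 0, 0, 0, 0]]]}}

```text
clock: 7.73
tcp_pos: [0.5467, 0.2027, 0.2096]
orientation: [3.122, -0.341, -0.001]
wrist_force: [-0.6, 0.2, -5.2]
opening: 0.0186
grasp_force: 78.6
```

```bash
cat > m2.py <<'E'
from h import *
import sys
go(.547,.2045,.092,-12.5)
im,W=wcloud();cv2.imwrite(sys.argv[1],im[:,:,::-1])
p,R=tool(read_state());L=(W-p)@R.as_matrix()
print("fingers clip; ridge in tool mm:")
m=(abs(L[...,0])<.04)&(abs(L[...,1])<.03)
P=L[m&(L[...,2]>-.027)&(L[...,2]<-.021)];print(len(P),rect(P),P[:,2].mean())
P=L[m&(L[...,2]>.009)&(L[...,2]<.016)];print(len(P),rect(P),P[:,2].mean())
r=np.hypot(W[...,0]-.5535,W[...,1]-.236)
P=W[(r<.17)&(abs(W[...,2]-.05)<.006)];print("mould",rect(P),P[:,2].mean())
P=W[(r<.07)&(W[...,2]>.081)&(W[...,2]<.091)];print("seated",len(P),rect(P))
np.savez("w.npz",im=im,W=W)
for q in("pocket_mouth","insert_mid"): print(q,[(np.round(x["xy"],1),round(x["p"],2)) for x in spot_point("wrist",q)][:3])
E
python3 m2.py pics/w3.png
```

```text
t 7.7333 tcp [0.5467 0.2027 0.2096] th -12.47 tilt 0.08 units [-1.000e-03 -5.000e-02  2.941e+00] spin 0.006 open 0.018571954334367372 grip 78.5626745223999 F [-0.63  0.24 -5.15]
fingers clip; ridge in tool mm:
3636 (array([-0.8,  0.6]), array([41.1, 42.3]), 44.04) -0.02315898131908474
1603 (array([16.2,  0.7]), array([33.8, 21.4]), 89.59) 0.012858296020322927
mould (array([552.2, 235.6]), array([191.2, 200.8]), 77.62) 0.050228941777579444
seated 925 (array([559.2, 266.8]), array([20.5, 40.9]), 77.88)
pocket_mouth [(array([253.8, 182. ]), 0.8)]
insert_mid [(array([257.7, 250.3]), 0.97), (array([482.1,  90.1]), 0.89), (array([475.2, 261.6]), 0.52)]
```

View pics/w3.png

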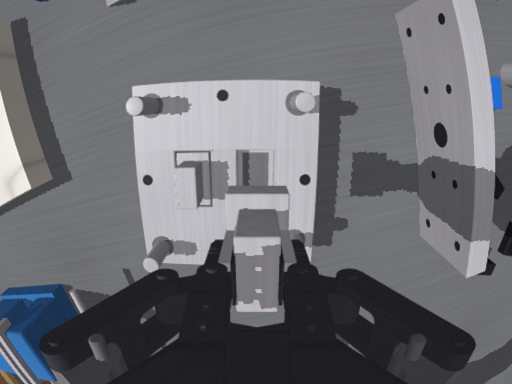

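The view shows the empty pocket at about (255,180), parallel to the insert. The seated twin at (187,185) is clear. I need about 2 mm of correction, then a slow descent.

Call:
{"name": "play_rows", "arguments": {"moves": [[[0, -0.009, -0.024, 0.1, 0], [0, -0.009, -0.023, 0.2, 0], [0, 0, 0, 0.25, 0], [0, 0, 0, 0.25, 0], [0, 0, 0, 0.25, 0], [0, 0, 0, 0.25, 0], [0, 0, 0, 0.25, 0], [0, 0, 0, 0.25, 0], [0, 0, 0, 0.25, 0], [0, 0, 0, 0.25, 0], [0, 0, 0, 0.2, 0], [0, 0, 0, 0.15, 0], [0, 0, 0, 0.12, 0], [0, 0, 0, 0.1, 0], [0, 0, 0, 0.05, 0], [0, 0, 0, 0.02, 0], [0, 0, 0, 0, 0], [0, 0, 0, 0, 0], [0, 0, 0, 0, 0], [0, 0, 0, 0, 0]]]}}

```text
clock: 9.55
tcp_pos: [0.5469, 0.2056, 0.0928]
orientation: [-3.123, 0.342, -0.001]
wrist_force: [0.3, -0.3, -4.0]
opening: 0.0191
grasp_force: 78.6
```

```bash
python3 m2.py pics/w4.png; python3 - <<'E'
from h import *
for cam in("top","scene"):
    im,d=get_image(cam);W=cloud(cam,d);r=np.hypot(W[...,0]-.547,W[...,1]-.2045)
    P=W[(r<.04)&(W[...,2]>.072)&(W[...,2]<.083)];print(cam,len(P),rect(P) if len(P)>5 else "")
    if cam=="scene":
        cv2.imwrite("pics/s4.png",cv2.resize(im[120:250,300:430,::-1],(600,600),interpolation=cv2.INTER_CUBIC))
E
```

```text
t 9.55 tcp [0.5469 0.2056 0.0928] th -12.48 tilt 0.03 units [0.009 0.027 0.02 ] spin 0.003 open 0.019102014302237926 grip 78.57707619667053 F [ 0.31 -0.32 -4.01]
fingers clip; ridge in tool mm:
3658 (array([-0.6,  1. ]), array([41.7, 41.8]), 46.97) -0.02326423620243512
1622 (array([16.4,  0.6]), array([21.4, 34.1]), 0.27) 0.012738620299167645
mould (array([555.7, 234.7]), array([191.6, 193.8]), 77.75) 0.05024978266536105
seated 2566 (array([556.1, 231. ]), array([95.3, 40.1]), 83.98)
pocket_mouth []
insert_mid [(array([256.2, 248.1]), 0.9), (array([167.7, 209.1]), 0.48)]
top 92 (array([547.1, 204.9]), array([34.2, 55.6]), 77.44)
scene 108 (array([548.1, 205.9]), array([33.7, 57. ]), 77.53)
```

View pics/s4.png

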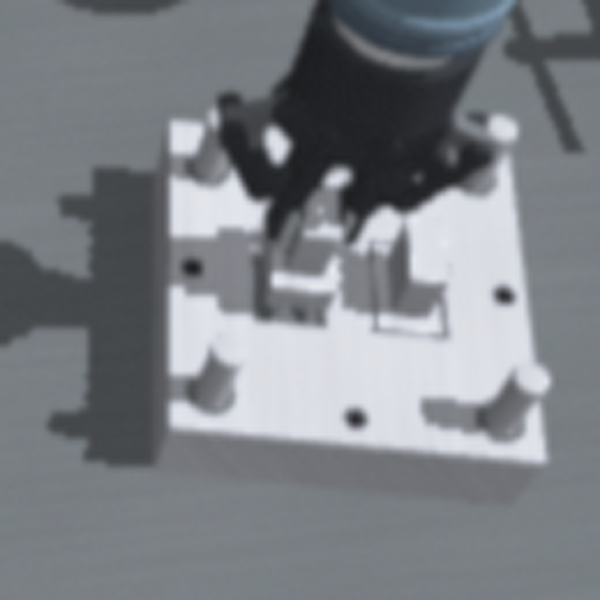

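View pics/w4.png

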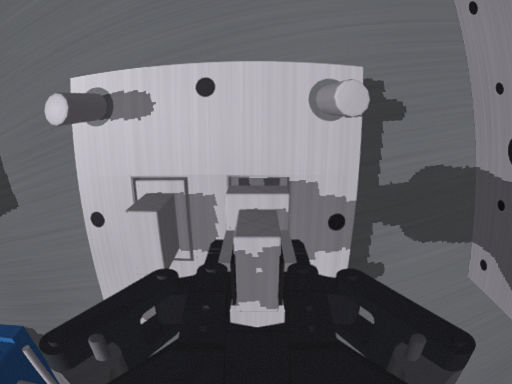

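Measured with the same cameras, the foot is within about 1 mm of the pocket centre, about 12 mm above the top face, aligned and steady. Handing in.

```bash
python3 -c "from station import *;print(job_done())"
```

```text
the job is handed in; nothing more can be done
None
```

I handed in the job with the insert held still about 12 mm above the empty pocket, within about 1 mm of its centre and squared up with it. I carried it over the plate with its foot at about 180 mm, saw no bumps along the way, and got no verdict back from the hand-in.

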